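# Find the rocking foot of the filter stand and wedge it

### The job

The filter stand on the flat stone slab rocks because one of its four feet is too short. Press down on its corners one after another to find the one that dips, then slide the loose wedge, thin end first, under the foot at that corner until it just takes up the gap, without dragging the stand along the slab or jacking it out of level. Let go of the wedge, then press that corner firmly once more to prove that the stand no longer rocks, and leave the stand, the wedge and all else where they are.

Things in the scene. Friction and masses are not known exactly. Their poses are not given: they have to be found in the camera images.
- stand: loose square aluminium plate 140 x 140 x 10 mm, about 0.8 kg, low round seat (60 mm wide, 11.5 mm high) on top, four feet 16 mm across under it. Three feet are 14 mm long, one (not known which) about 4 mm shorter. It rests level on the long feet. Origin: middle of the plate at the long feet's soles, z up, x and y along its edges; plate top at 24 mm, underside at 14 mm
- corner_1 (a point): point on the top of the stand's plate exactly above the centre of one foot, at (+55, +55) mm from the middle in the stand's x and y. If this foot is the short one, pushing down here with 1 to 2 N tips the corner down about 4 mm and it comes back up when let go; over a long foot it is solid
- corner_2 (a point): point on the top of the stand's plate exactly above the centre of one foot, at (-55, +55) mm from the middle in the stand's x and y. If this foot is the short one, pushing down here with 1 to 2 N tips the corner down about 4 mm and it comes back up when let go; over a long foot it is solid
- corner_3 (a point): point on the top of the stand's plate exactly above the centre of one foot, at (-55, -55) mm from the middle in the stand's x and y. If this foot is the short one, pushing down here with 1 to 2 N tips the corner down about 4 mm and it comes back up when let go; over a long foot it is solid
- corner_4 (a point): point on the top of the stand's plate exactly above the centre of one foot, at (+55, -55) mm from the middle in the stand's x and y. If this foot is the short one, pushing down here with 1 to 2 N tips the corner down about 4 mm and it comes back up when let go; over a long foot it is solid
- wedge: loose aluminium wedge 76 mm long, 30 mm wide, 0.12 kg. Origin on the underside, z up, x towards the thin end at +35 mm, a blunt edge 2 mm thick; the top rises evenly from there to 9 mm at x = -15 mm. Behind that (x = -41 to -15 mm) stands the upright grip tab, 16 mm wide in y and 50 mm high, its lowest 9 mm 30 mm wide
- wedge_bite (a point): point on the wedge 8 mm behind its thin end (x = +27 mm), on its centre line, 3 mm up. It lies about under the short foot's centre when the wedge, flat on the slab, takes up the gap. The thin end is too thick to enter under a long foot
- wedge_tab (a point): middle of the grip tab, 36 mm above the wedge's underside, at x = -28 mm of the wedge
- slab: fixed flat stone slab, 400 x 400 mm, 12 mm thick, lying on the bench; the stand rests on it. Origin at the centre of its underside
- beaker: loose bystander, glass beaker, 72 mm across, 90 mm high; origin at the centre of its underside; leave it where it is
- amber_bottle: loose bystander, amber glass bottle, 60 mm across, 140 mm high; origin at the centre of its underside; leave it where it is
- white_bottle: loose bystander, white plastic bottle, 56 mm across, 130 mm high; origin at the centre of its underside; leave it where it is
- dish: loose bystander, clear closed culture dish, 90 mm across, 18 mm high; origin at the centre of its underside; leave it where it is
- stopper: loose bystander, black rubber stopper on the slab's far left corner, 40 mm across, 30 mm high; origin at the centre of its underside; leave it where it is
- jar: loose bystander, glass jar, 70 mm across, 80 mm high; origin at the centre of its underside; leave it where it is
- spatula: loose bystander, flat steel spatula with a handle, 190 mm long, lying on the bench along its x; leave it where it is
Mind the look-alikes: they are no part of the job. Of the things that look like the stand, the smaller one is meant. Of the things that look like the wedge, the larger one is meant.

How it is judged:
On the way, in this order (a step that is already met when the one before it is completed fails the run):
1. the stand is pressed with the fingers at its short corner so that it visibly tips (by more than 0.025 rad; it can tip by 0.05) (contact force between the fingers and stand above 1 N and angle between stand's own z axis and vertical above 0.025 rad), for 0.05 s.
2. the wedge lies flat on the slab with its bite point within 10 mm of a foot's centre, seen from above, the stand level within 0.015 rad and the fingers off the wedge ((horizontal distance between wedge_bite and corner_1 below 0.01 m or horizontal distance between wedge_bite and corner_2 below 0.01 m or horizontal distance between wedge_bite and corner_3 below 0.01 m or horizontal distance between wedge_bite and corner_4 below 0.01 m) and angle between stand's own z axis and vertical below 0.015 rad and angle between wedge's own z axis and vertical below 0.05 rad and height (world z) of wedge below 0.018 m and contact force between the fingers and wedge below 0.05 N and linear speed of wedge below 0.01 m/s), for 0.2 s.
3. the wedged corner is pressed with more than 3 N; the wedge carries more than 1.5 N of it and the stand stays level within 0.015 rad (a dip of about 1 mm) ((horizontal distance between wedge_bite and corner_1 below 0.01 m or horizontal distance between wedge_bite and corner_2 below 0.01 m or horizontal distance between wedge_bite and corner_3 below 0.01 m or horizontal distance between wedge_bite and corner_4 below 0.01 m) and angle between stand's own z axis and vertical below 0.015 rad and angle between wedge's own z axis and vertical below 0.05 rad and height (world z) of wedge below 0.018 m and contact force between the fingers and stand above 3 N and contact force between wedge and stand above 1.5 N), for 0.1 s.
At the end, for the whole second after the job is handed in: the wedge lies flat on the slab, its bite point within 10 mm of a foot's centre seen from above, the stand is level within 0.015 rad and within 20 mm of where it stood at the start, and both are at rest and released ((horizontal distance between wedge_bite and corner_1 below 0.01 m or horizontal distance between wedge_bite and corner_2 below 0.01 m or horizontal distance between wedge_bite and corner_3 below 0.01 m or horizontal distance between wedge_bite and corner_4 below 0.01 m) and angle between stand's own z axis and vertical below 0.015 rad and angle between wedge's own z axis and vertical below 0.05 rad and height (world z) of wedge below 0.018 m and distance of stand from where it was at the start of the episode below 0.02 m and linear speed of each of stand, wedge below 0.01 m/s); the robot touches nothing.
It fails at once if the stand is dragged more than 30 mm from where it stood (distance of stand from where it was at the start of the episode above 0.03 m).
It fails at once if the stand is tipped by more than 0.15 rad (angle between stand's own z axis and vertical above 0.15 rad).
It fails at once if a bystander is moved by more than 30 mm (distance of any of beaker, amber_bottle, white_bottle, dish, stopper, jar, spatula from where it was at the start of the episode above 0.03 m).
It also fails if it takes over 72 s, if anything falls off the work surface, if the arm or the gripper's body presses on something with over 40 N, if the wrist force passes 120 N, or if a joint passes its speed limit or range.

### The arm

A 7-joint arm with a two-finger parallel gripper is mounted at the origin on the work surface. World frame = base frame: x ahead of the robot, y to its left, z up, the work surface at z = 0. Lengths are in m, angles in rad, forces in N, time in s.
With the tool pointing down it reaches from about 0.4 to 0.85 m from the base axis. Payload 6.9 kg.
Tool frame: the origin (TCP) lies on the centre line of the jaws, within the pads' length; the fingertips stand 11 mm ahead of it and the grasp point (between the pads) lies 8 mm behind it; z points along the fingers, y is the direction in which the jaws open and shut (so a half turn about z gives the same grasp; the last joint's range is limited). The gripper opens to 85 mm and grips with 20 to 120 N. Pads are 22 mm wide; open, the fingers measure 114 mm over their backs; the gripper's body (76 mm by 85 mm) begins 54 mm behind the grasp point. The pads swing forward as they close: fully open they stand 13 mm farther back than shut.
Start: joints at [1.224, 0.507, -0.238, 1.5, 0.126, 1.149, -0.155], TCP at [0.273, -0.562, 0.242] pointing down, gripper open.
Joint ranges: [-3.08, 3.08], [-0.24, 2.05], [-1.43, 1.35], [0, 2.5], [-1.52, 4.66], [0.17, 1.96], [-2.89, 2.89]. Speed limits (rad/s): [2.39, 2.39, 3.14, 3.14, 3.14, 3.14, 3.14].

### API

Orientations are given as a unit quaternion [w, x, y, z].
In Python, from plant import manip gives the robot as it stands.
- The arm moves only by the tool carry_out, never from a script. Its arguments are lists of equal length, an entry for each row: "dp": the shift along the tool's x, y, z in mm, a list of three; "delta_rot": the turn, a rotation vector about the tool's x, y, z in degrees, a list of three; "grip": the opening, from 0 (shut) to 1 (fully open). In form: {"dp": [[x, y, z], ...], "delta_rot": [[wx, wy, wz], ...], "grip": [grip, ...]}. A call has 1 to 12 rows; each row shifts and turns the commanded pose from where the row before left it, along the tool's axes as they then stand; what a row does not reach is not made up. A row lasts 1/10 s, in which the tool goes at most 50 mm and 8.59 degrees, less where a joint would pass 70% of its speed; a pose out of reach is approached as far as the arm can. A call is refused whole if a number of a shift passes 50 or a number of a turn 8.59, either way. A call with a gripper value outside its range is refused whole. The fingers move at their own pace and stop on an object; the grip force is fixed at half the most. Time passes only in rows, so rows that do not move let the fingers close. It gives the time, the measured TCP pose, the force and the opening at its end, in the units of the state.
- manip.get_obs(): the state, without advancing time (a new reading comes with each control period).
- manip.read_camera(name): name is "scene" or "top"; returns a dict with "img" (480x640x3 uint8, red, green, blue), "fx", "fy", "cx", "cy" (pixels), "k1" (the pictures are not rectified: a ray, as slopes to the right and down, at radius r is drawn at 1 + k1 r^2 times it, then the intrinsics apply), "world_to_cam" (4x4, takes a point from world to camera coordinates). Camera axes: x right, y down, z forward; pixel columns grow to the right and rows downward; lengths in m; the calibration is good to about 2 mm. A picture is of the moment at which its call begins. There is no depth.
- manip.hand_in(): hands the job in, once; it reports no verdict.
Trained networks look in the newest picture that a camera, given by its name, has taken for a name from the list of things; names that differ only in an ending like _2 or _b are one class to them, and where a whole thing is asked for, a point or a joint stands for the part that bears it (a point fixed in the world has none). Each returns a list of dicts, best first, with "confidence" (0 to 1); they miss things now and then, are a little off and sometimes report something else, mostly with a low value. They report only what shows in the picture. A call takes as long as a camera call. They do not tell look-alikes from the thing itself.
- manip.spot_in(camera, label): "extent" ([left, top, right, bottom] in pixels, round what is visible of it).
- manip.landmark_of(camera, label): "centre" ([row, column] in pixels: a listed point, or the origin of a listed thing).
The state is a dict: "clock": time; "joint_pos": joint angles; "qvel": joint speeds; "effort": joint torques, N m; "position": TCP position; "tool_rot": TCP orientation; "ft_force": force on the tool from outside, world axes, zero at the start; "torque": the same for the moment, N m; "finger_gap": finger opening in m.
Only numpy, scipy, OpenCV 4.12 (cv2) and the standard library are available. Lean on these libraries where they do the work, as an engineer would, in place of code of your own. Each camera call takes 0.05 s, during which the arm holds its last target.

## Working session

There is one attempt and no reset: what is moved stays moved. The work goes in short steps, Python scripts to look and compute and a tool call to move; the robot and the scene stay as the last step left them, time stands still between calls to the robot, and variables do not carry over. Pictures are saved under pics/ and viewed, and the job is handed in when it is done.

Besides the shell and the picture viewer there is one more tool, called after "Request:" as name(argument=value, ...), one argument or row to a line, values as JSON. carry_out: Moves the arm, as the interface text tells. Its arguments: {"type":"object","properties":{"dp":{"type":"array"},"delta_rot":{"type":"array"},"grip":{"type":"array"}},"required":["dp","delta_rot","grip"]}

```bash
mkdir -p pics; ls; cat > h.py <<'E'
import numpy as np, cv2
from plant import manip
def cam(name,fn=None):
    c=manip.read_camera(name)
    if fn: cv2.imwrite('pics/'+fn,c['img'][:,:,::-1])
    return c
def ray(c,u,v):
    x=(u-c['cx'])/c['fx'];y=(v-c['cy'])/c['fy']
    r=np.hypot(x,y);s=r
    for _ in range(30): s=r/(1+c['k1']*s*s)
    k=s/r if r>0 else 1
    T=np.array(c['world_to_cam']);R=T[:3,:3];t=T[:3,3]
    return -R.T@t, R.T@np.array([x*k,y*k,1])
def atz(c,u,v,z):
    o,d=ray(c,u,v);return o+d*(z-o[2])/d[2]
def proj(c,p):
    T=np.array(c['world_to_cam']);q=T[:3,:3]@np.array(p)+T[:3,3]
    x,y=q[0]/q[2],q[1]/q[2];s=1+c['k1']*(x*x+y*y)
    return c['fx']*x*s+c['cx'],c['fy']*y*s+c['cy']
def Rq(q):
    from scipy.spatial.transform import Rotation as R
    return R.from_quat([q[1],q[2],q[3],q[0]]).as_matrix()
E
python3 - <<'E'
from h import *
for n in('scene','top'):
    c=cam(n,n+'0.png')
    print(n,{k:np.round(v,4) for k,v in c.items() if k!='img'})
    for l in('stand','wedge','slab','spatula','jar','beaker','amber_bottle','white_bottle','dish','stopper'): print(l,[(np.round(d['extent']).tolist(),round(d['confidence'],2)) for d in manip.spot_in(n,l)])
    for l in('corner_1','wedge_bite','wedge_tab','wedge','stand'): print(l,[(np.round(d['centre'],1).tolist(),round(d['confidence'],2)) for d in manip.landmark_of(n,l)])
print(manip.get_obs())
E
```

```text
pics
scene {'fx': np.float64(612.3523), 'fy': np.float64(612.3523), 'cx': np.float64(317.572), 'cy': np.float64(237.5912), 'k1': np.float64(-0.1386), 'world_to_cam': array([[-0.8158,  0.5781,  0.0168,  0.3696],
       [ 0.3529,  0.5205, -0.7775, -0.0916],
       [-0.4583, -0.6283, -0.6286,  1.5134],
       [ 0.    ,  0.    ,  0.    ,  1.    ]])}
stand [([460.0, 259.0, 575.0, 336.0], 0.9), ([220.0, 189.0, 247.0, 213.0], 0.69), ([247.0, 266.0, 332.0, 328.0], 0.59)]
wedge [([221.0, 189.0, 250.0, 211.0], 0.83), ([263.0, 205.0, 270.0, 225.0], 0.53)]
slab [([165.0, 222.0, 440.0, 436.0], 0.95)]
spatula [([233.0, 142.0, 279.0, 182.0], 0.96)]
jar [([156.0, 159.0, 187.0, 203.0], 0.8), ([247.0, 267.0, 328.0, 328.0], 0.55)]
beaker [([164.0, 221.0, 439.0, 431.0], 0.7), ([134.0, 196.0, 168.0, 245.0], 0.66), ([448.0, 350.0, 484.0, 408.0], 0.47)]
amber_bottle [([218.0, 191.0, 248.0, 217.0], 0.34)]
white_bottle [([448.0, 350.0, 485.0, 409.0], 0.76), ([248.0, 265.0, 327.0, 333.0], 0.45)]
dish [([274.0, 178.0, 314.0, 204.0], 0.9)]
stopper [([257.0, 381.0, 276.0, 412.0], 0.76)]
corner_1 [([319.4, 265.6]
[... 1927 characters left out ...]
91)]
{'clock': 1.6, 'joint_pos': array([ 1.22351984,  0.50748429, -0.23758323,  1.50020797,  0.12571047,
        1.14891318, -0.15477786]), 'qvel': array([-0.00038301,  0.00078303,  0.0011971 , -0.00143276, -0.00033158,
        0.00068983,  0.00087471]), 'effort': array([ 1.23366215e-03, -6.20345879e+01, -2.18451306e+00, -2.49961138e+01,
        1.37439961e-02,  2.38719658e-03, -1.48436314e-06]), 'position': array([ 0.27337205, -0.56202278,  0.2422814 ]), 'tool_rot': array([-1.52041484e-05,  9.74484683e-01,  2.24454009e-01, -9.82460913e-06]), 'ft_force': array([ 0.76964332, -0.0737585 , -0.04551657]), 'torque': array([ 0.01612861,  0.05787184, -0.0122036 ]), 'finger_gap': 0.0854790778878586}
```

View images.

View pics/scene0.png

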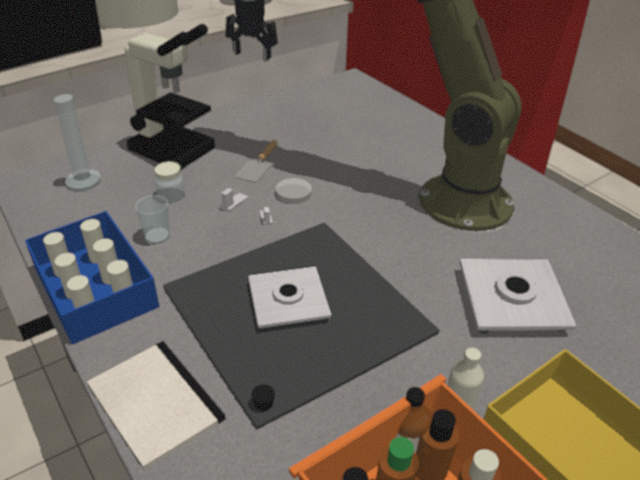

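View pics/top0.png

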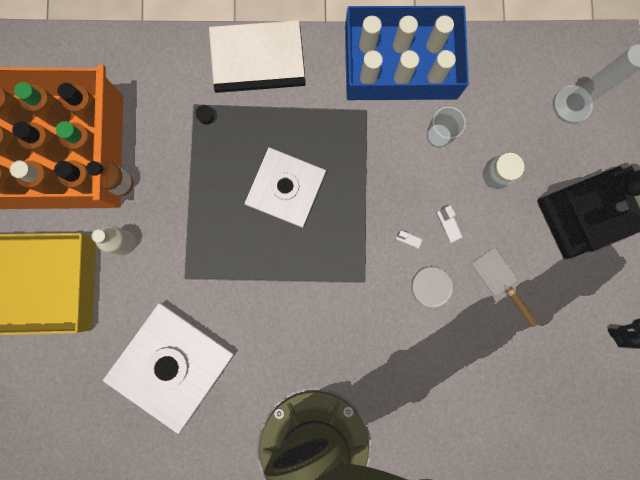

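```bash
python3 - <<'E'
from h import *
im=cv2.imread('pics/top0.png')
a=cv2.resize(im[140:340,380:550],None,fx=4,fy=4,interpolation=cv2.INTER_CUBIC)[:600]
cv2.imwrite('pics/c1.png',cv2.resize(im[185:325,385:545],None,fx=4,fy=4,interpolation=cv2.INTER_CUBIC))
b=cv2.imread('pics/scene0.png')
cv2.imwrite('pics/c2.png',cv2.resize(b[180:340,210:340],None,fx=3.5,fy=3.5,interpolation=cv2.INTER_CUBIC))
cv2.imwrite('pics/c3.png',cv2.resize(im[100:290,180:375],None,fx=3,fy=3,interpolation=cv2.INTER_CUBIC))
E
```

```text
(no output)
```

View pics/c1.png

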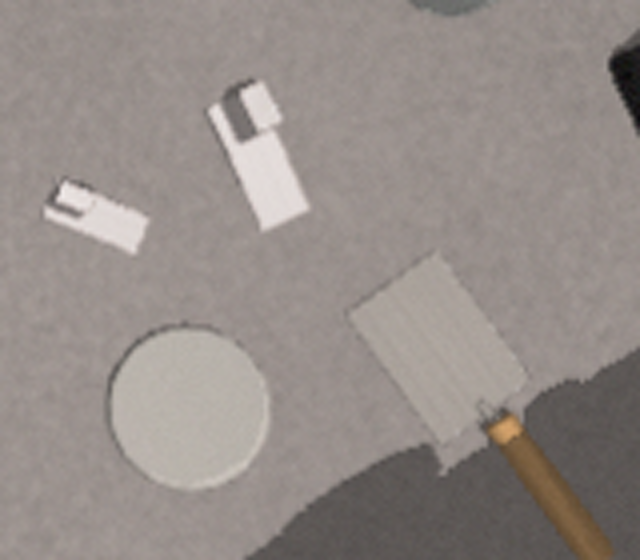

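View pics/c2.png

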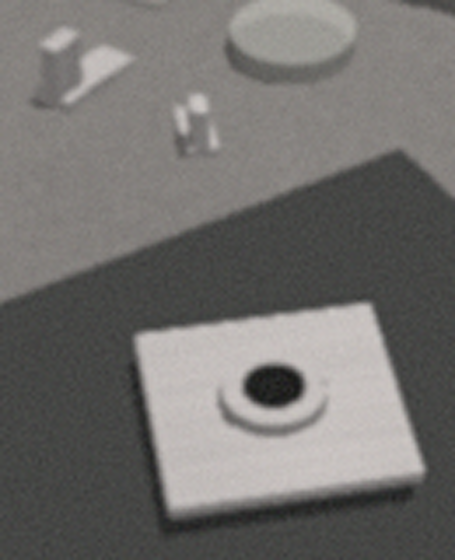

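View pics/c3.png

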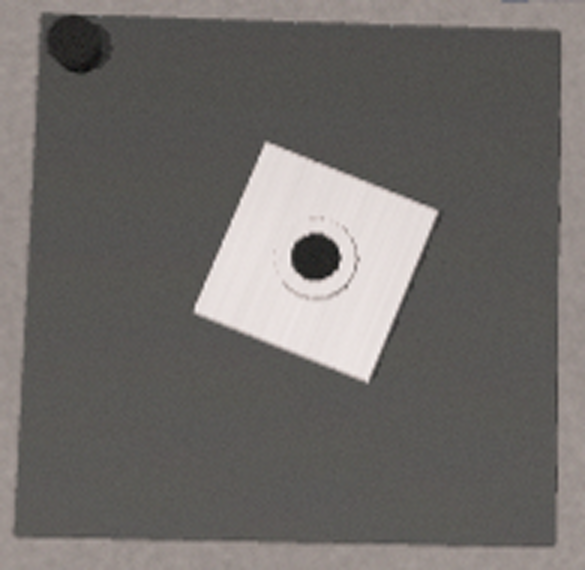

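```bash
cat >> h.py <<'E'
from scipy.optimize import least_squares
def whitemask(c,box,thr=170):
    g=cv2.cvtColor(c['img'],cv2.COLOR_RGB2GRAY);m=np.zeros_like(g)
    l,t,r,b=box;m[t:b,l:r]=(g[t:b,l:r]>thr)*255
    return m
def plate(c,box,z,half,thr=150):
    m=whitemask(c,box,thr)
    cs,_=cv2.findContours(m,cv2.RETR_EXTERNAL,cv2.CHAIN_APPROX_NONE)
    k=max(cs,key=cv2.contourArea)
    P=np.array([atz(c,u,v,z)[:2] for u,v in k[:,0]])
    (cx,cy),(w,h),a=cv2.minAreaRect((P*1000).astype(np.float32))
    return cx,cy,w,h,a
E
python3 - <<'E'
from h import *
c=cam('top')
print('stand',plate(c,(235,140,335,235),0.036,.07))
print('bigstand',plate(c,(95,295,240,440),0.024,.07))
print('slab corners',[np.round(atz(c,*p,0.012)[:2],4) for p in((193,105),(366,110),(364,282),(186,279))])
m=whitemask(c,(425,198,470,248),185)
print('wedge',[np.round(atz(c,*p,z),4) for p,z in(((437,213),.009),((450,242),.002),((462,237),.002),((458,220),.009),((448,211),.05))])
for n in('stopper','dish','beaker'):
  d=manip.spot_in('top',n)[0]['extent'];print(n,atz(c,(d[0]+d[2])/2,(d[1]+d[3])/2,.01))
print('dish',atz(c,432,287,.018),'smallwedge',atz(c,409,239,0))
s=cam('scene')
print('wedge scene tab top', np.round(atz(s,225.5,191,.05),4), 'thin tip',np.round(atz(s,246,196,.002),4))
ii=cv2.resize(s['img'][180:220,210:280,::-1],None,fx=10,fy=10,interpolation=cv2.INTER_CUBIC);cv2.imwrite('pics/ws.png',ii)
jj=cv2.resize(c['img'][195:255,385:470,::-1],None,fx=9,fy=9,interpolation=cv2.INTER_CUBIC);cv2.imwrite('pics/wt.png',jj)
E
```

```text
stand (563.5037231445312, 55.81098556518555, 138.80088806152344, 139.4412841796875, 67.1425552368164)
bigstand (175.56614685058594, 305.46014404296875, 220.99070739746094, 197.5609130859375, 54.67517852783203)
slab corners [array([0.7618, 0.2654]), array([ 0.7482, -0.1325]), array([ 0.35 , -0.117]), array([0.3639, 0.2761])]
wedge [array([ 0.5042, -0.2888,  0.009 ]), array([ 0.4379, -0.3175,  0.002 ]), array([ 0.449 , -0.3457,  0.002 ]), array([ 0.4874, -0.3363,  0.009 ]), array([ 0.5015, -0.3024,  0.05  ])]
stopper [0.74235372 0.23634114 0.01      ]
dish [ 0.33861718 -0.27075133  0.01      ]
beaker [ 0.70926326 -0.31724656  0.01      ]
dish [ 0.33618189 -0.26764784  0.018     ] smallwedge [ 0.4464611 -0.2241146  0.       ]
wedge scene tab top [ 0.5056 -0.3035  0.05  ] thin tip [ 0.4436 -0.3192  0.002 ]
```

View pics/ws.png

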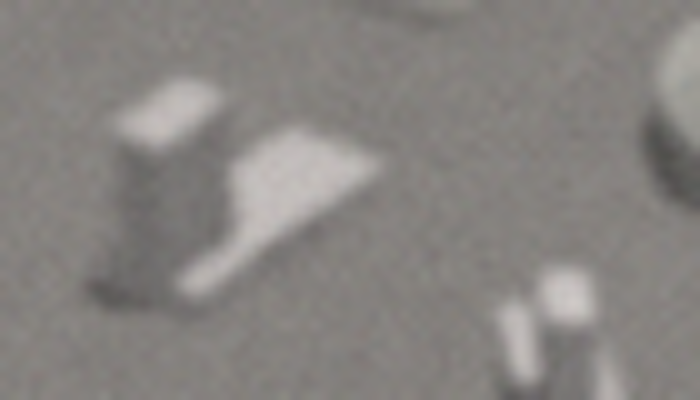

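View pics/wt.png

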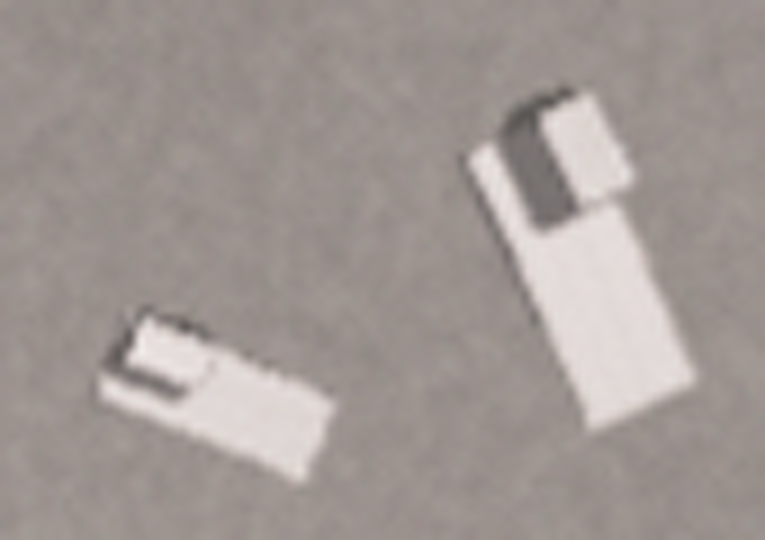

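```bash
python3 - <<'E'
from h import *
c=cam('top');s=cam('scene')
T=[((540,112),(-41,-8,50)),((592,92),(-41,8,50)),((635,185),(-15,8,50)),((587,205),(-15,-8,50)),((593,432),(35,-15,2)),((697,380),(35,15,2)),((470,158),(-41,-15,9))]
S=[((112,128),(-41,8,50)),((180,78),(-15,8,50)),((225,98),(-15,-8,50)),((160,148),(-41,-8,50)),((385,160),(35,-15,2)),((300,125),(35,15,2)),((180,288),(-41,-15,9))]
T=[(((a+.5)/9-.5+385,(b+.5)/9-.5+195),p) for (a,b),p in T]
S=[(((a+.5)/10-.5+210,(b+.5)/10-.5+180),p) for (a,b),p in S]
def f(q,which):
    r=[]
    for cc,L in which:
        for (u,v),p in L:
            X=np.array(p)/1000;C,D=np.cos(q[2]),np.sin(q[2])
            w=[q[0]+C*X[0]-D*X[1],q[1]+D*X[0]+C*X[1],X[2]]
            a=proj(cc,w);r+=[a[0]-u,a[1]-v]
    return np.array(r)
for w in([(c,T)],[(s,S)],[(c,T),(s,S)]):
    r=least_squares(f,[.47,-.31,-2.7],args=(w,))
    print(np.round(r.x,4),np.degrees(r.x[2]),np.round(r.fun,1))
q=r.x;print('tab',q[0]-.028*np.cos(q[2]),q[1]-.028*np.sin(q[2]))
# stand fit in scene: corners at z .036
box=plate(c,(235,140,335,235),0.036,.07);print(box)
pt=cv2.boxPoints(((box[0],box[1]),(box[2],box[3]),box[4]))/1000
print(pt,[np.round(proj(s,[*p,.036]),1) for p in pt])
print('scene plate',plate(s,(240,258,335,335),.036,.07,170))
cs=((269,143),(438,211),(369,382),(194,312))
E
```

```text
[ 0.4754 -0.3181 -2.7301] -156.4225766341142 [-0.4  0.3  0.3 -0.4  0.7 -0.1 -0.4  0.6 -0.1 -0.3  0.1  0.1 -0.2 -0.3]
[ 0.477  -0.3154 -2.7614] -158.21439610491515 [-0.7 -0.5 -0.5 -0.6  0.2 -0.5 -0.3 -0.3  0.6  0.7 -0.4  0.4  1.3  0.8]
[ 0.4758 -0.3175 -2.7429] -157.1554417694008 [-0.5  0.   0.3 -0.6  0.6 -0.3 -0.6  0.4 -0.5 -0.5 -0.3  0.1 -0.3 -0.6
 -0.5 -0.9 -0.4 -1.1  0.3 -1.1 -0.  -0.8  0.4  0.1 -0.7 -0.2  1.6  0.2]
tab 0.5016512513584469 -0.3066221660271281
(563.5037231445312, 55.81098556518555, 138.80088806152344, 139.4412841796875, 67.1425552368164)
[[ 0.47230005  0.01894253]
 [ 0.60079163 -0.03522199]
 [ 0.6547074   0.09267943]
 [ 0.5262158   0.14684397]] [array([315.5, 265.2]), array([248.3, 274.2]), array([258.1, 323.6]), array([331.2, 312.8])]
scene plate (565.556396484375, 58.7084846496582, 138.170654296875, 136.6103515625, 67.12032318115234)
```

Request:
carry_out(
  dp=[
    [37,-25,8],
    [37,-25,8],
    [37,-25,8],
    [37,-25,8],
    [37,-25,8],
    [37,-25,8],
    [37,-25,8],
    [37,-25,8],
    [37,-25,8],
    [37,-25,8],
    [37,-25,8],
    [37,-25,8],
  ],
  delta_rot=[
    [0,0,0],
    [0,0,0],
    [0,0,0],
    [0,0,0],
    [0,0,0],
    [0,0,0],
    [0,0,0],
    [0,0,0],
    [0,0,0],
    [0,0,0],
    [0,0,0],
    [0,0,0],
  ],
  grip=[0,0,0,0,0,0,0,0,0,0,0,0],
)

```text
clock: 3.15
position: [0.5423, -0.0964, 0.1462]
tool_rot: [0.0, 0.975, 0.224, 0.0]
ft_force: [0.9, -0.5, -0.6]
finger_gap: 0.0004
```

Request:
carry_out(
  dp=[
    [27,-17,28],
    [27,-17,28],
    [27,-17,28],
    [0,0,0],
    [0,0,0],
  ],
  delta_rot=[
    [0,0,0],
    [0,0,0],
    [0,0,0],
    [0,0,0],
    [0,0,0],
  ],
  grip=[0,0,0,0,0],
)

```text
clock: 3.65
position: [0.5916, -0.016, 0.0615]
tool_rot: [-0.0, 0.974, 0.225, -0.001]
ft_force: [-1.0, -1.4, 0.8]
finger_gap: 0.0001
```

```bash
python3 - <<'E'
from h import *
o=manip.get_obs();print(o['position'],o['ft_force'],o['torque'])
c=cam('scene');cv2.imwrite('pics/p1.png',cv2.resize(c['img'][180:360,210:400,::-1],None,fx=3,fy=3,interpolation=cv2.INTER_CUBIC))
for i in range(6):
    c=cam('top'); print(np.round(manip.get_obs()['ft_force'],2))
E
```

```text
[ 0.59162051 -0.01595805  0.06149198] [-0.96449418 -1.37722459  0.81722502] [-0.04062177  0.00819434  0.01508474]
[0.79 0.2  1.2 ]
[-0.3   0.36  0.62]
[-1.14 -0.62 -0.13]
[-0.28 -0.12  0.34]
[-0.26 -0.06 -0.32]
[-0.03 -0.36 -0.48]
```

View pics/p1.png

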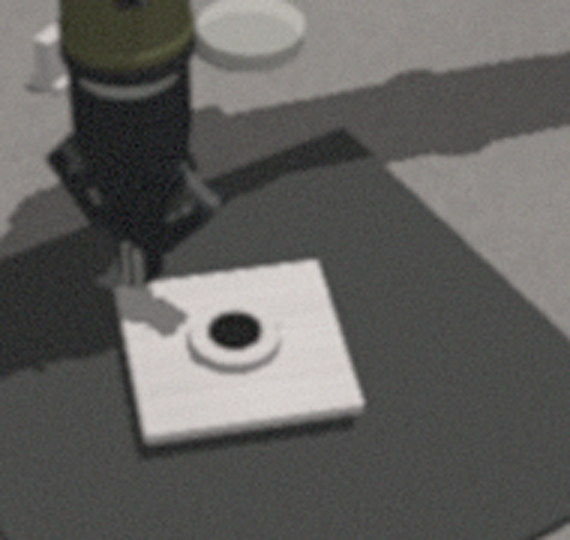

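Request:
carry_out(
  dp=[
    [0,0,6],
    [0,0,6],
    [0,0,2],
    [0,0,1],
    [0,0,0],
    [0,0,0],
  ],
  delta_rot=[
    [0,0,0],
    [0,0,0],
    [0,0,0],
    [0,0,0],
    [0,0,0],
    [0,0,0],
  ],
  grip=[0,0,0,0,0,0],
)

```text
clock: 4.6
position: [0.5917, -0.0167, 0.0472]
tool_rot: [-0.0, 0.974, 0.224, -0.0]
ft_force: [-1.1, -0.8, 0.8]
finger_gap: 0.0001
```

Request:
carry_out(
  dp=[
    [0,0,1],
    [0,0,0],
  ],
  delta_rot=[
    [0,0,0],
    [0,0,0],
  ],
  grip=[0,0],
)

```text
clock: 4.8
position: [0.5918, -0.0167, 0.0471]
tool_rot: [0.0, 0.974, 0.224, -0.0]
ft_force: [-4.1, 0.2, 10.7]
finger_gap: -0.0003
```

Request:
carry_out(
  dp=[
    [0,0,1],
    [0,0,0],
  ],
  delta_rot=[
    [0,0,0],
    [0,0,0],
  ],
  grip=[0,0],
)

```text
clock: 5.0
position: [0.5919, -0.0167, 0.047]
tool_rot: [0.0, 0.974, 0.224, 0.0]
ft_force: [-6.0, -0.4, 18.5]
finger_gap: 0.0001
```

Request:
carry_out(
  dp=[
    [0,0,-15],
    [-23.5,-27.7,0],
    [-23.5,-27.7,0],
    [-23.5,-27.7,0],
    [0,0,0],
    [0,0,0],
    [0,0,6],
    [0,0,4],
    [0,0,2],
    [0,0,1],
    [0,0,0],
    [0,0,0],
  ],
  delta_rot=[
    [0,0,0],
    [0,0,0],
    [0,0,0],
    [0,0,0],
    [0,0,0],
    [0,0,0],
    [0,0,0],
    [0,0,0],
    [0,0,0],
    [0,0,0],
    [0,0,0],
    [0,0,0],
  ],
  grip=[0,0,0,0,0,0,0,0,0,0,0,0],
)

```text
clock: 6.2
position: [0.4924, 0.027, 0.0471]
tool_rot: [-0.0, 0.975, 0.224, 0.0]
ft_force: [0.7, 0.0, 0.6]
finger_gap: -0.0002
```

Request:
carry_out(
  dp=[
    [0,0,1],
    [0,0,0],
  ],
  delta_rot=[
    [0,0,0],
    [0,0,0],
  ],
  grip=[0,0],
)

```text
clock: 6.4
position: [0.4924, 0.027, 0.047]
tool_rot: [0.0, 0.975, 0.224, 0.0]
ft_force: [-2.1, -1.0, 11.3]
finger_gap: 0.0
```

Request:
carry_out(
  dp=[
    [0,0,-14],
    [27.5,-24.3,0],
    [27.5,-24.3,0],
    [27.5,-24.3,0],
    [0,0,0],
    [0,0,0],
    [0,0,6],
    [0,0,4],
    [0,0,2],
    [0,0,1],
    [0,0,0],
    [0,0,0],
  ],
  delta_rot=[
    [0,0,0],
    [0,0,0],
    [0,0,0],
    [0,0,0],
    [0,0,0],
    [0,0,0],
    [0,0,0],
    [0,0,0],
    [0,0,0],
    [0,0,0],
    [0,0,0],
    [0,0,0],
  ],
  grip=[0,0,0,0,0,0,0,0,0,0,0,0],
)

```text
clock: 7.6
position: [0.5346, 0.1286, 0.0473]
tool_rot: [-0.0, 0.975, 0.224, 0.0]
ft_force: [0.1, 0.6, -0.3]
finger_gap: 0.0
```

Request:
carry_out(
  dp=[
    [0,0,1],
    [0,0,0],
  ],
  delta_rot=[
    [0,0,0],
    [0,0,0],
  ],
  grip=[0,0],
)

```text
clock: 7.8
position: [0.5347, 0.1288, 0.0471]
tool_rot: [0.0, 0.975, 0.224, 0.0]
ft_force: [-1.8, -0.9, 9.7]
finger_gap: 0.0
```

Request:
carry_out(
  dp=[
    [0,0,-14],
    [24,27.7,0],
    [24,27.7,0],
    [24,27.7,0],
    [0,0,0],
    [0,0,0],
    [0,0,6],
    [0,0,4],
    [0,0,2],
    [0,0,1],
    [0,0,0],
    [0,0,0],
  ],
  delta_rot=[
    [0,0,0],
    [0,0,0],
    [0,0,0],
    [0,0,0],
    [0,0,0],
    [0,0,0],
    [0,0,0],
    [0,0,0],
    [0,0,0],
    [0,0,0],
    [0,0,0],
    [0,0,0],
  ],
  grip=[0,0,0,0,0,0,0,0,0,0,0,0],
)

```text
clock: 9.0
position: [0.6357, 0.0857, 0.0475]
tool_rot: [0.0, 0.974, 0.225, 0.0]
ft_force: [0.6, -0.0, -0.2]
finger_gap: 0.0
```

Request:
carry_out(
  dp=[
    [0,0,1],
    [0,0,1],
    [0,0,0],
  ],
  delta_rot=[
    [0,0,0],
    [0,0,0],
    [0,0,0],
  ],
  grip=[0,0,0],
)

```text
clock: 9.3
position: [0.6362, 0.0858, 0.0456]
tool_rot: [-0.0, 0.974, 0.224, 0.001]
ft_force: [0.8, 0.7, 2.7]
finger_gap: 0.0002
```

Request:
carry_out(
  dp=[
    [0,0,1],
    [0,0,0],
  ],
  delta_rot=[
    [0,0,0],
    [0,0,0],
  ],
  grip=[0,0],
)

```text
clock: 9.5
position: [0.6362, 0.0858, 0.0446]
tool_rot: [-0.0, 0.974, 0.224, 0.001]
ft_force: [1.9, 1.2, 2.6]
finger_gap: 0.0006
```

Request:
carry_out(
  dp=[
    [0,0,1],
    [0,0,0],
  ],
  delta_rot=[
    [0,0,0],
    [0,0,0],
  ],
  grip=[0,0],
)

```text
clock: 9.7
position: [0.6363, 0.0858, 0.0437]
tool_rot: [-0.0, 0.974, 0.224, 0.001]
ft_force: [2.8, 0.4, 4.2]
finger_gap: 0.0
```

Request:
carry_out(
  dp=[
    [0,0,0.4],
    [0,0,0],
    [0,0,-2],
    [0,0,-6],
    [0,0,-20],
    [0,0,-30],
    [0,0,0],
  ],
  delta_rot=[
    [0,0,0],
    [0,0,0],
    [0,0,0],
    [0,0,0],
    [0,0,0],
    [0,0,0],
    [0,0,0],
  ],
  grip=[0,0,0,0,0,0,0],
)

```text
clock: 10.4
position: [0.6368, 0.0857, 0.1043]
tool_rot: [0.0, 0.975, 0.224, 0.002]
ft_force: [0.4, 0.2, 0.5]
finger_gap: 0.0001
```

```bash
python3 - <<'E'
from h import *
o=manip.get_obs();print(o['position'],o['joint_pos'])
c=cam('scene','p2.png');print(plate(c,(240,258,335,335),.036,.07,170))
c=cam('top','p2t.png')
E
```

```text
[0.63678889 0.08568219 0.10431596] [-0.02261339  0.66262874 -0.25162968  1.62718232  0.20169577  0.87343984
 -1.47088496]
(566.0888671875, 58.82377243041992, 139.12896728515625, 137.9052276611328, 67.4100570678711)
```

View pics/p2.png

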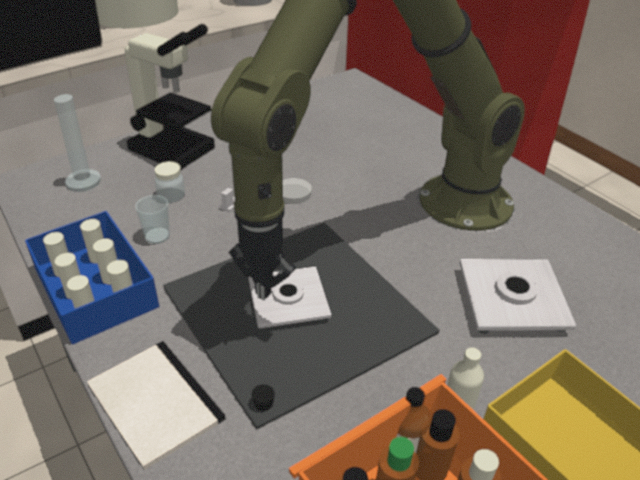

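View pics/p2t.png

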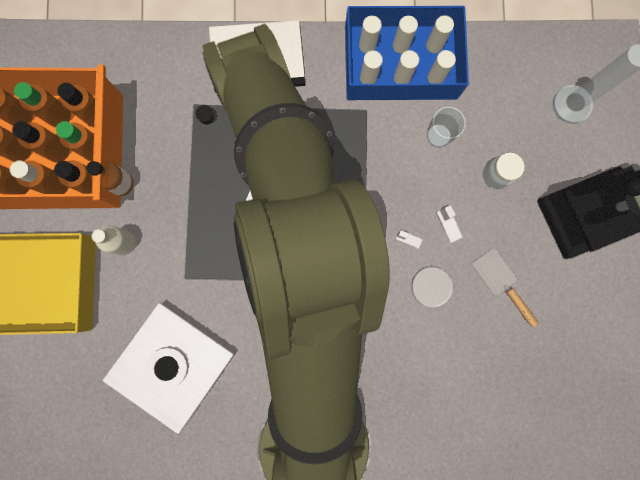

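Request:
carry_out(
  dp=[
    [-29.3,29.4,0],
    [-29.3,29.4,0],
    [-29.3,29.4,0],
    [-29.3,29.4,0],
    [-29.3,29.4,0],
    [-29.3,29.4,0],
    [-29.3,29.4,0],
    [-29.3,29.4,0],
    [-29.3,29.4,0],
    [-29.3,29.4,0],
    [0,0,0],
    [0,0,0],
  ],
  delta_rot=[
    [0,0,0],
    [0,0,0],
    [0,0,0],
    [0,0,0],
    [0,0,0],
    [0,0,0],
    [0,0,0],
    [0,0,0],
    [0,0,0],
    [0,0,0],
    [0,0,2.7],
    [0,0,0],
  ],
  grip=[0.5,0.5,0.5,0.5,0.5,0.5,0.5,0.5,0.5,0.5,0.5,0.5],
)

```text
clock: 11.7
position: [0.4988, -0.308, 0.0995]
tool_rot: [-0.001, 0.98, 0.199, -0.001]
ft_force: [-0.1, 1.1, 0.2]
finger_gap: 0.0425
```

```bash
python3 - <<'E'
from h import *
o=manip.get_obs();p=o['position'];R=Rq(o['tool_rot']);print(p,np.degrees(np.arctan2(R[1,0],R[0,0])),R[:,2],o['finger_gap'])
print(R.T@(np.array([.5013,-.3067,.028])-p)*1000)
c=cam('scene');cv2.imwrite('pics/p3.png',cv2.resize(c['img'][120:260,170:330,::-1],None,fx=4,fy=4,interpolation=cv2.INTER_CUBIC))
print(proj(c,[.5013,-.3067,.05]),proj(c,p))
c=cam('top');cv2.imwrite('pics/p3t.png',cv2.resize(c['img'][150:300,350:540,::-1],None,fx=4,fy=4,interpolation=cv2.INTER_CUBIC))
E
```

```text
[ 0.49876546 -0.30804832  0.09948214] 23.00787941602165 [-0.00291845  0.00130008 -0.9999949 ] 0.04248846016954392
[ 3.01560794 -0.08335349 71.47613602]
(np.float64(226.4504172285416), np.float64(189.78882931305077)) (np.float64(225.5692499698198), np.float64(171.6001508038953))
```

View pics/p3.png

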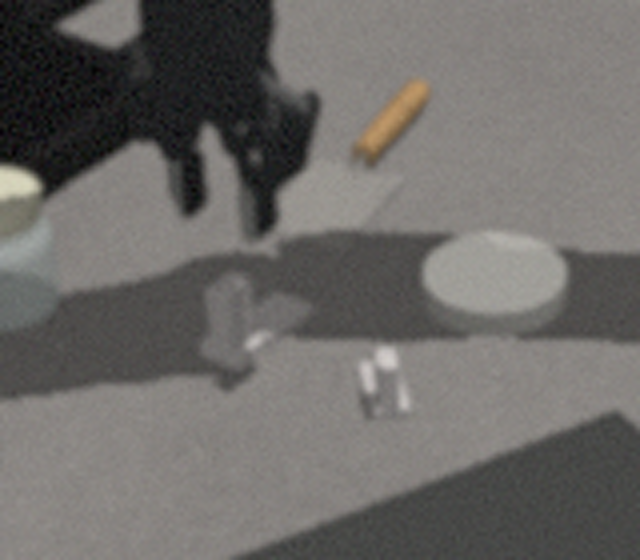

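View pics/p3t.png

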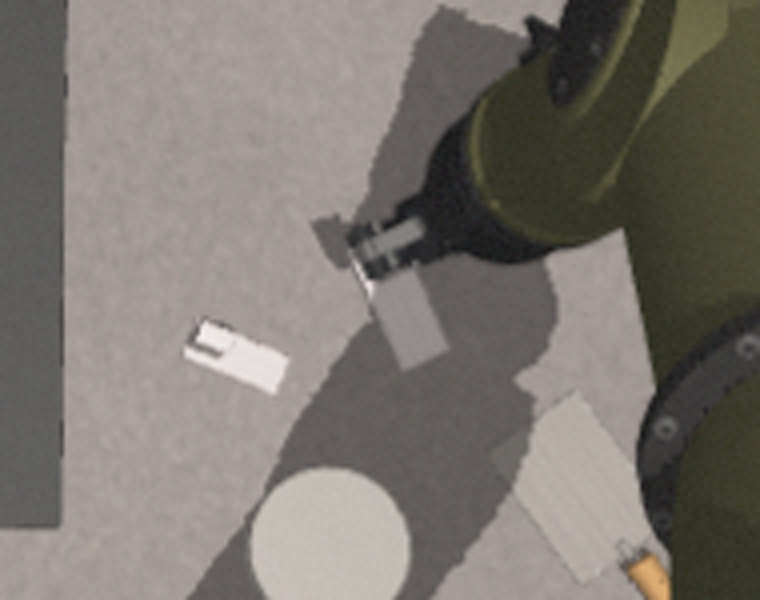

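Request:
carry_out(
  dp=[
    [3,0,20],
    [0,0,20],
    [0,0,15],
    [0,0,0],
    [0,0,0],
  ],
  delta_rot=[
    [0,0,0],
    [0,0,0],
    [0,0,0],
    [0,0,0],
    [0,0,0],
  ],
  grip=[0.5,0.5,0.5,0.5,0.5],
)

```text
clock: 12.3
position: [0.5039, -0.3045, 0.0459]
tool_rot: [-0.001, 0.979, 0.203, -0.0]
ft_force: [-0.2, 0.3, 0.3]
finger_gap: 0.0428
```

```bash
python3 - <<'E'
from h import *
o=manip.get_obs();p=o['position'];R=Rq(o['tool_rot']);print(p,np.degrees(np.arctan2(R[1,0],R[0,0])),R[:,2],o['finger_gap'],o['ft_force'])
print(R.T@(np.array([.5013,-.3067,.028])-p)*1000)
c=cam('scene');cv2.imwrite('pics/p4.png',cv2.resize(c['img'][150:230,200:290,::-1],None,fx=7,fy=7,interpolation=cv2.INTER_CUBIC))
E
```

```text
[ 0.50388766 -0.30446001  0.04585349] 23.38688253741658 [-5.87213249e-04  9.27824733e-04 -9.99999397e-01] 0.04284557460470747 [-0.21060161  0.2741841   0.31454587]
[-3.26116131  1.04819157 17.85292535]
```

View pics/p4.png

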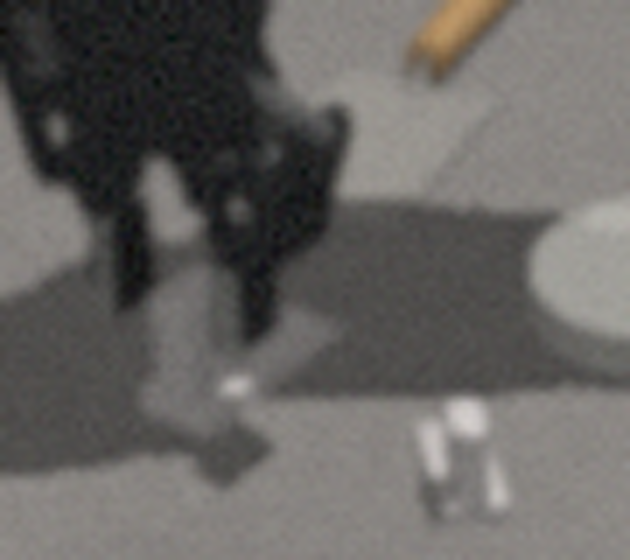

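Request:
carry_out(
  dp=[
    [-3,1,8],
    [0,0,7],
    [0,0,3],
    [0,0,0],
    [0,0,0],
    [0,0,0],
  ],
  delta_rot=[
    [0,0,0],
    [0,0,0],
    [0,0,0],
    [0,0,0],
    [0,0,0],
    [0,0,0],
  ],
  grip=[0.5,0.5,0.5,0.5,0.3,0.3],
)

```text
clock: 12.95
position: [0.5013, -0.3079, 0.028]
tool_rot: [0.0, 0.979, 0.201, 0.0]
ft_force: [0.1, 0.1, 0.8]
finger_gap: 0.0253
```

Request:
carry_out(
  dp=[
    [0,0,0],
    [0,0,0],
    [0,0,0],
    [0,0,0],
  ],
  delta_rot=[
    [0,0,0],
    [0,0,0],
    [0,0,0],
    [0,0,0],
  ],
  grip=[0.1,0,0,0],
)

```text
clock: 13.35
position: [0.5014, -0.308, 0.0282]
tool_rot: [0.0, 0.98, 0.201, 0.0]
ft_force: [-0.1, 1.5, 3.9]
finger_gap: 0.0154
```

```bash
python3 - <<'E'
from h import *
o=manip.get_obs();p=o['position'];R=Rq(o['tool_rot']);print(p,np.degrees(np.arctan2(R[1,0],R[0,0])),R[:,2],o['finger_gap'],o['ft_force'])
c=cam('scene');cv2.imwrite('pics/p5.png',cv2.resize(c['img'][150:230,200:290,::-1],None,fx=7,fy=7,interpolation=cv2.INTER_CUBIC))
E
```

```text
[ 0.50140855 -0.30797181  0.02821159] 23.240394496262503 [ 6.57467799e-04 -2.82621423e-04 -9.99999744e-01] 0.01540988361571112 [-0.09512423  1.54703392  3.94746385]
```

View pics/p5.png

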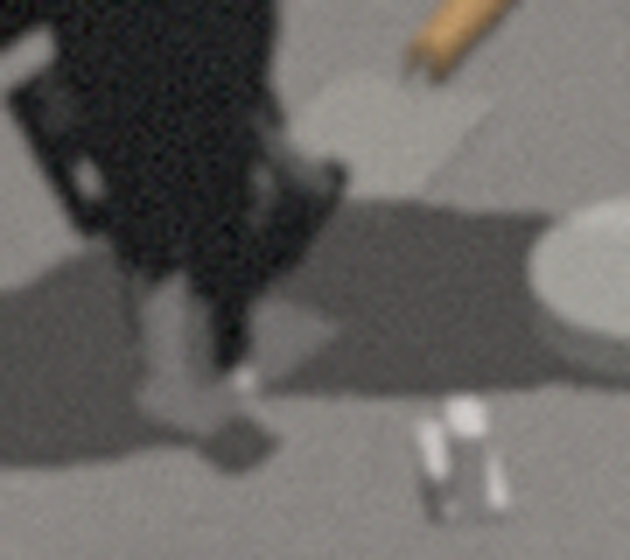

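Request:
carry_out(
  dp=[
    [0,0,-15],
    [0,0,-25],
    [0,0,-35],
    [0,0,0],
    [0,0,0],
  ],
  delta_rot=[
    [0,0,0],
    [0,0,0],
    [0,0,0],
    [0,0,0],
    [0,0,0],
  ],
  grip=[0,0,0,0,0],
)

```text
clock: 13.9
position: [0.5011, -0.3081, 0.1032]
tool_rot: [0.0, 0.98, 0.201, 0.0]
ft_force: [0.1, 0.2, -1.8]
finger_gap: 0.015
```

```bash
python3 - <<'E'
from h import *
o=manip.get_obs();p=o['position'];R=Rq(o['tool_rot']);print(p,np.degrees(np.arctan2(R[1,0],R[0,0])),R[:,2],o['finger_gap'],o['ft_force'])
c=cam('scene');cv2.imwrite('pics/p6.png',cv2.resize(c['img'][120:220,180:290,::-1],None,fx=6,fy=6,interpolation=cv2.INTER_CUBIC))
E
```

```text
[ 0.50112951 -0.3080668   0.10324302] 23.228510587992883 [ 7.72400429e-04 -6.10833755e-04 -9.99999515e-01] 0.014993994399319085 [ 0.1126352   0.19528555 -1.79475655]
```

View pics/p6.png

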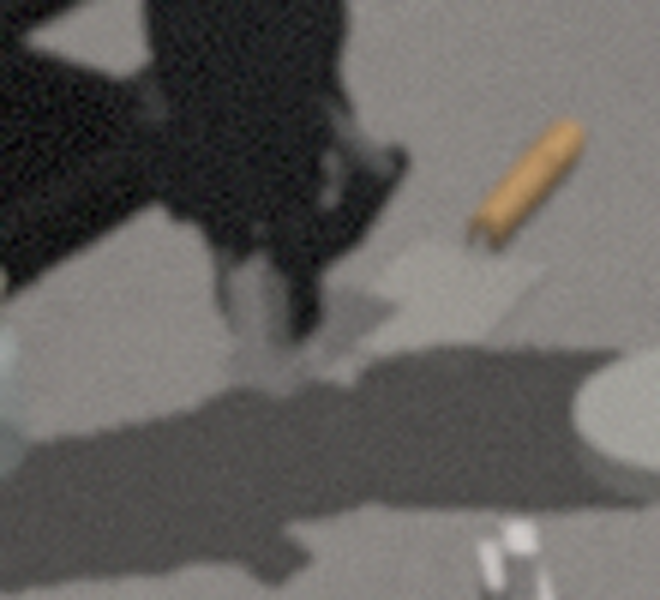

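Held. Transporting over the stand to the +y side of the short corner.

Request:
carry_out(
  dp=[
    [29.3,-31.5,0],
    [29.3,-31.5,0],
    [29.3,-31.5,0],
    [29.3,-31.5,0],
    [29.3,-31.5,0],
    [29.3,-31.5,0],
    [29.3,-31.5,0],
    [29.3,-31.5,0],
    [29.3,-31.5,0],
    [29.3,-31.5,0],
    [29.3,-31.5,0],
    [29.3,-31.5,0],
  ],
  delta_rot=[
    [0,0,0],
    [0,0,0],
    [0,0,0],
    [0,0,0],
    [0,0,0],
    [0,0,0],
    [0,0,0],
    [0,0,0],
    [0,0,0],
    [0,0,0],
    [0,0,0],
    [0,0,0],
  ],
  grip=[0,0,0,0,0,0,0,0,0,0,0,0],
)

```text
clock: 15.15
position: [0.6744, 0.1795, 0.1007]
tool_rot: [0.0, 0.979, 0.201, -0.002]
ft_force: [1.4, 0.1, -1.0]
finger_gap: 0.0151
```

Request:
carry_out(
  dp=[
    [0,0,0],
    [0,0,0],
    [0,0,0],
    [0,0,0],
    [0,0,0],
    [0,0,0],
    [0,0,0],
    [0,0,0],
  ],
  delta_rot=[
    [0,0,-7.4],
    [0,0,-7.4],
    [0,0,-7.4],
    [0,0,-7.4],
    [0,0,-7.4],
    [0,0,-7],
    [0,0,0],
    [0,0,0],
  ],
  grip=[0,0,0,0,0,0,0,0],
)

```text
clock: 15.95
position: [0.6744, 0.1779, 0.1014]
tool_rot: [-0.001, 0.834, 0.552, -0.001]
ft_force: [1.8, -0.1, -1.5]
finger_gap: 0.0148
```

```bash
cat >> h.py <<'E'
def st(tgt=None):
    o=manip.get_obs();p=o['position'];R=Rq(o['tool_rot']);print('t',o['clock'],'p',np.round(p,4),'yaw',np.degrees(np.arctan2(R[1,0],R[0,0])),'z',np.round(R[:,2],4),'gap',o['finger_gap'],'F',np.round(o['ft_force'],2))
    if tgt is not None: print('to go',np.round(R.T@(np.array(tgt)-p)*1000,2))
    return o
E
python3 - <<'E'
from h import *
st([.6749,.178,.0402+.02])
c=cam('scene');cv2.imwrite('pics/p7.png',cv2.resize(c['img'][180:360,190:380,::-1],None,fx=4,fy=3.3,interpolation=cv2.INTER_CUBIC))
c=cam('top');cv2.imwrite('pics/p7t.png',c['img'][90:300,180:380,::-1])
E
```

```text
t 15.95 p [0.6744 0.1779 0.1014] yaw 67.0402407933991 z [-2.3e-03 -4.0e-04 -1.0e+00] gap 0.014753493946319321 F [ 1.76 -0.06 -1.54]
to go [ 0.37  0.53 41.18]
```

View pics/p7.png

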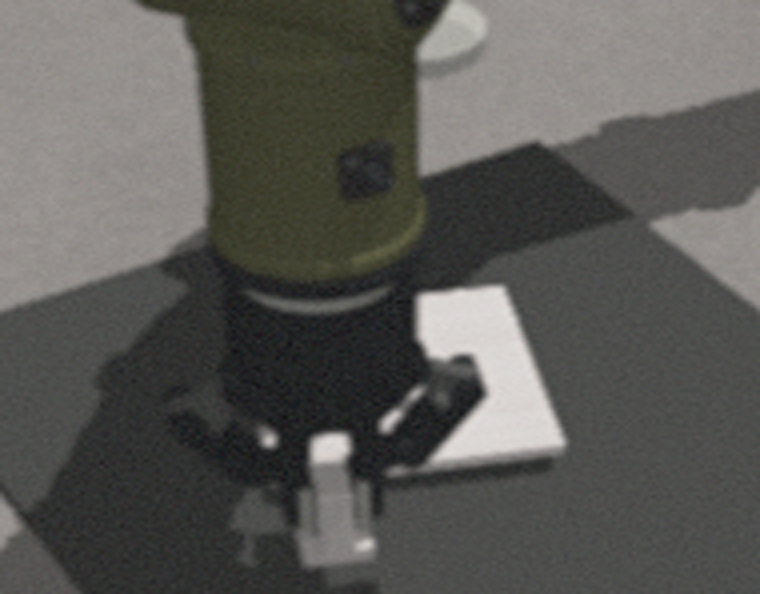

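View pics/p7t.png

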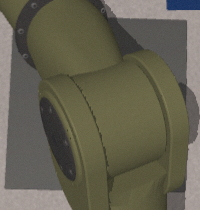

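Request:
carry_out(
  dp=[
    [0,0,20],
    [0,0,20],
    [0,0,12],
    [0,0,5],
    [0,0,0],
    [0,0,0],
  ],
  delta_rot=[
    [0,0,0],
    [0,0,0],
    [0,0,0],
    [0,0,0],
    [0,0,0],
    [0,0,0],
  ],
  grip=[0,0,0,0,0,0],
)

```text
clock: 16.65
position: [0.6755, 0.1785, 0.0466]
tool_rot: [0.0, 0.833, 0.554, 0.001]
ft_force: [0.6, -0.2, -0.4]
finger_gap: 0.0149
```

```bash
python3 - <<'E'
from h import *
st([.6749,.178,.0402])
c=cam('scene');cv2.imwrite('pics/p8.png',cv2.resize(c['img'][250:350,220:340,::-1],None,fx=6,fy=6,interpolation=cv2.INTER_CUBIC))
E
```

```text
t 16.65 p [0.6755 0.1785 0.0466] yaw 67.22737398977111 z [ 1.1e-03  4.0e-04 -1.0e+00] gap 0.014901783055233517 F [ 0.61 -0.19 -0.36]
to go [-0.68 -0.36  6.45]
```

View pics/p8.png

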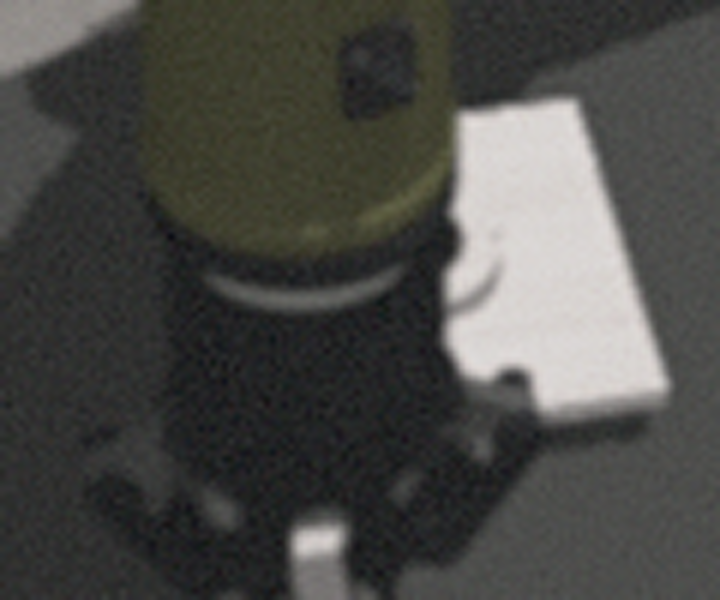

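Request:
carry_out(
  dp=[
    [0,0,4],
    [0,0,1.5],
    [0,0,0],
    [0,0,0],
  ],
  delta_rot=[
    [0,0,0],
    [0,0,0],
    [0,0,0],
    [0,0,0],
  ],
  grip=[0,0,0,0],
)

```text
clock: 17.1
position: [0.675, 0.1782, 0.0404]
tool_rot: [-0.0, 0.833, 0.554, 0.0]
ft_force: [-0.1, 0.0, -1.6]
finger_gap: 0.0152
```

Request:
carry_out(
  dp=[
    [0,0,0.6],
    [0,0,0],
    [0,0,0],
  ],
  delta_rot=[
    [0,0,0],
    [0,0,0],
    [0,0,0],
  ],
  grip=[0,0,0],
)

```text
clock: 17.4
position: [0.6751, 0.1782, 0.0403]
tool_rot: [0.0, 0.833, 0.554, 0.0]
ft_force: [-1.2, -0.1, 4.0]
finger_gap: 0.015
```

```bash
python3 - <<'E'
from h import *
st([.6749,.178,.0402])
for i in range(6): cam('scene'); print(manip.get_obs()['ft_force'])
E
```

```text
t 17.4 p [0.6751 0.1782 0.0403] yaw 67.24400122901106 z [ 3.e-04  1.e-04 -1.e+00] gap 0.0149522419023111 F [-1.18 -0.08  4.02]
to go [-0.29 -0.07  0.07]
[-1.59914502 -0.0696509   4.52839531]
[-2.47235325  0.03804246  5.28841904]
[-2.37954495 -1.54506404  4.92747401]
[-1.56964884 -0.54471922  5.64482971]
[-1.92912459 -1.41126039  5.72541442]
[-1.11156417 -1.60945446  5.68251763]
```

Request:
carry_out(
  dp=[
    [0,0,-0.4],
    [-3,0,0],
    [-5,0,0],
    [-5,0,0],
    [-5,0,0],
    [-5,0,0],
    [-5,0,0],
    [-4,0,0],
    [0,0,0],
    [0,0,0],
  ],
  delta_rot=[
    [0,0,0],
    [0,0,0],
    [0,0,0],
    [0,0,0],
    [0,0,0],
    [0,0,0],
    [0,0,0],
    [0,0,0],
    [0,0,0],
    [0,0,0],
  ],
  grip=[0,0,0,0,0,0,0,0,0,0],
)

```text
clock: 18.7
position: [0.6624, 0.1475, 0.0403]
tool_rot: [0.0, 0.833, 0.553, -0.001]
ft_force: [-1.8, -2.4, 4.5]
finger_gap: 0.0149
```

```bash
python3 - <<'E'
from h import *
A=np.array([.636,.0858]);u2=np.array([.3885,.9215]);t=A+.055*u2
o=st([*t,.0402])
u1=np.array([.9215,-.3885])
for i in range(6): cam('scene'); f=manip.get_obs()['ft_force'];print(np.round([f[:2]@u2,f[:2]@u1,f[2]],2))
c=cam('scene');cv2.imwrite('pics/p9.png',cv2.resize(c['img'][250:350,220:340,::-1],None,fx=6,fy=6,interpolation=cv2.INTER_CUBIC))
E
```

```text
t 18.7 p [0.6624 0.1475 0.0403] yaw 67.2006362970403 z [-7.0e-04 -1.5e-03 -1.0e+00] gap 0.014863508487056866 F [-1.82 -2.37  4.53]
to go [-12.1   -0.41   0.09]
[-1.76 -0.3   4.81]
[-3.59  0.2   5.78]
[-2.59 -0.59  6.06]
[-3.3  -0.96  5.29]
[-2.7  -0.69  5.07]
[-3.26  0.02  4.47]
```

View pics/p9.png

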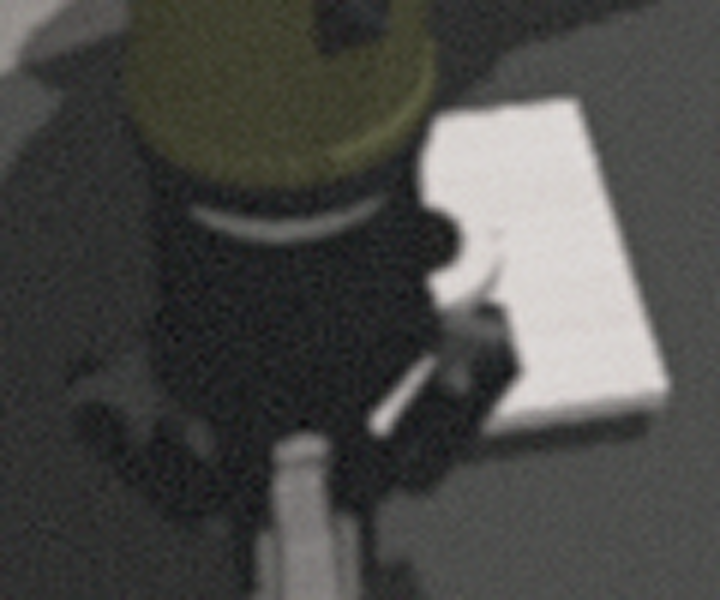

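Request:
carry_out(
  dp=[
    [0,0,-0.3],
    [-3,0,0],
    [-3,0,0],
    [0,0,0],
    [0,0,0],
    [0,0,0],
  ],
  delta_rot=[
    [0,0,0],
    [0,0,0],
    [0,0,0],
    [0,0,0],
    [0,0,0],
    [0,0,0],
  ],
  grip=[0,0,0,0,0,0],
)

```text
clock: 19.65
position: [0.66, 0.143, 0.0403]
tool_rot: [-0.0, 0.833, 0.554, -0.0]
ft_force: [-0.4, -0.3, 0.6]
finger_gap: 0.0155
```

```bash
cat >> h.py <<'E'
def fm(n=6):
    A=np.array([.636,.0858]);u2=np.array([.3885,.9215]);u1=np.array([.9215,-.3885]);t=A+.055*u2
    st([*t,.0402]);L=[]
    for i in range(n): cam('scene'); f=manip.get_obs()['ft_force'];L.append([f[:2]@u2,f[:2]@u1,f[2]])
    print('u2,u1,z',np.round(np.mean(L,0),2),np.round(np.std(L,0),2))
E
python3 -c "
from h import *
fm()"
```

```text
t 19.65 p [0.66   0.143  0.0403] yaw 67.24274998602205 z [-7.e-04 -3.e-04 -1.e+00] gap 0.015466515640116266 F [-0.36 -0.34  0.63]
to go [-7.06  0.06  0.1 ]
u2,u1,z [-0.53 -0.56 -0.28] [0.34 0.23 0.67]
```

Request:
carry_out(
  dp=[
    [-1,0,0],
    [-1,0,0],
    [-1,0,0],
    [0,0,0],
    [0,0,0],
  ],
  delta_rot=[
    [0,0,0],
    [0,0,0],
    [0,0,0],
    [0,0,0],
    [0,0,0],
  ],
  grip=[0,0,0,0,0],
)

```text
clock: 20.45
position: [0.6592, 0.1403, 0.0405]
tool_rot: [-0.0, 0.833, 0.554, 0.0]
ft_force: [0.5, 1.0, -1.0]
finger_gap: 0.0153
```

```bash
python3 -c "
from h import *
fm()"
```

```text
t 20.45 p [0.6592 0.1403 0.0405] yaw 67.23917330267409 z [ 0.  0. -1.] gap 0.015311245746738096 F [ 0.45  0.96 -1.04]
to go [-4.25 -0.18  0.29]
u2,u1,z [ 0.32  0.26 -0.92] [0.33 0.91 0.36]
```

Request:
carry_out(
  dp=[
    [-1,0,0],
    [0,0,0],
    [0,0,0],
  ],
  delta_rot=[
    [0,0,0],
    [0,0,0],
    [0,0,0],
  ],
  grip=[0,0,0],
)

```text
clock: 21.05
position: [0.6588, 0.1394, 0.0405]
tool_rot: [-0.0, 0.833, 0.554, 0.0]
ft_force: [0.5, -0.1, -1.9]
finger_gap: 0.0149
```

```bash
python3 -c "
from h import *
fm()"
```

```text
t 21.05 p [0.6588 0.1394 0.0405] yaw 67.23449951666596 z [ 0.  0. -1.] gap 0.014924062155084447 F [ 0.52 -0.15 -1.93]
to go [-3.23 -0.19  0.3 ]
u2,u1,z [-0.1  -0.12 -1.  ] [0.42 0.36 0.26]
```

Request:
carry_out(
  dp=[
    [-1,0,0],
    [0,0,0],
    [0,0,0],
  ],
  delta_rot=[
    [0,0,0],
    [0,0,0],
    [0,0,0],
  ],
  grip=[0,0,0],
)

```text
clock: 21.65
position: [0.6584, 0.1384, 0.0405]
tool_rot: [-0.0, 0.833, 0.554, -0.0]
ft_force: [0.6, -0.2, -1.6]
finger_gap: 0.0155
```

```bash
python3 -c "
from h import *
fm()
c=cam('scene');cv2.imwrite('pics/p10.png',cv2.resize(c['img'][250:350,220:340,::-1],None,fx=6,fy=6,interpolation=cv2.INTER_CUBIC))"
```

```text
t 21.65 p [0.6584 0.1384 0.0405] yaw 67.23555719945533 z [-1.e-04 -0.e+00 -1.e+00] gap 0.0155165791039261 F [ 0.59 -0.18 -1.55]
to go [-2.2  -0.17  0.28]
u2,u1,z [-0.27  0.01 -1.53] [0.48 0.42 0.65]
```

View pics/p10.png

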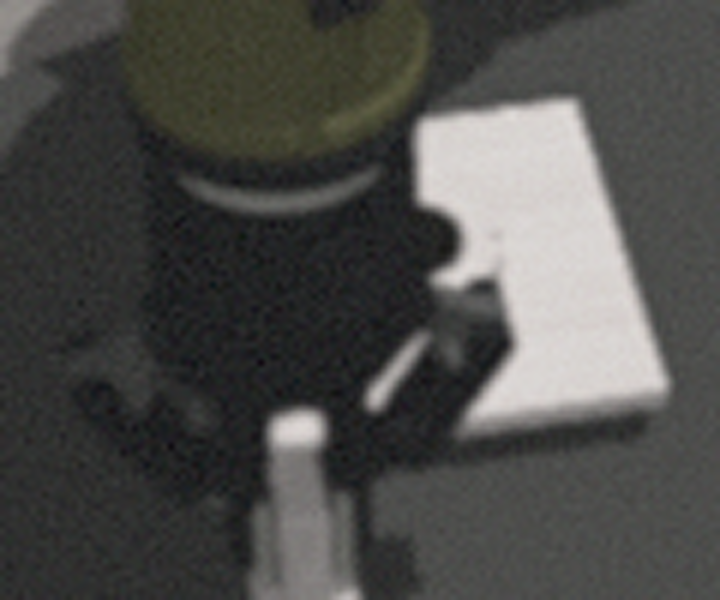

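Request:
carry_out(
  dp=[
    [-1,0,0.3],
    [0,0,0],
    [0,0,0],
  ],
  delta_rot=[
    [0,0,0],
    [0,0,0],
    [0,0,0],
  ],
  grip=[0,0,0],
)

```text
clock: 22.3
position: [0.6581, 0.1377, 0.0403]
tool_rot: [-0.0, 0.833, 0.554, 0.0]
ft_force: [-0.4, 0.4, -0.1]
finger_gap: 0.0153
```

```bash
python3 -c "
from h import *
fm()"
```

```text
t 22.3 p [0.6581 0.1377 0.0403] yaw 67.24314028227529 z [ 2.e-04  2.e-04 -1.e+00] gap 0.015323433165607987 F [-0.41  0.38 -0.1 ]
to go [-1.38 -0.19  0.09]
u2,u1,z [ 0.22 -0.36 -0.08] [0.26 0.29 0.59]
```

Request:
carry_out(
  dp=[
    [-1,0,0],
    [0,0,0],
    [0,0,0],
  ],
  delta_rot=[
    [0,0,0],
    [0,0,0],
    [0,0,0],
  ],
  grip=[0,0,0],
)

```text
clock: 22.9
position: [0.6577, 0.1367, 0.0403]
tool_rot: [-0.0, 0.833, 0.554, 0.0]
ft_force: [0.3, 1.2, 1.1]
finger_gap: 0.0153
```

```bash
python3 -c "
from h import *
fm()"
```

```text
t 22.9 p [0.6577 0.1367 0.0403] yaw 67.24089733929371 z [ 1.e-04  1.e-04 -1.e+00] gap 0.015293935581521218 F [0.26 1.24 1.11]
to go [-0.33 -0.19  0.08]
u2,u1,z [ 0.73 -0.5   0.73] [0.66 0.38 0.53]
```

Request:
carry_out(
  dp=[
    [-1,0,0],
    [0,0,0],
    [0,0,0],
  ],
  delta_rot=[
    [0,0,0],
    [0,0,0],
    [0,0,0],
  ],
  grip=[0,0,0],
)

```text
clock: 23.5
position: [0.6573, 0.1359, 0.0403]
tool_rot: [-0.0, 0.833, 0.554, 0.0]
ft_force: [1.0, 0.8, 1.4]
finger_gap: 0.015
```

```bash
python3 -c "
from h import *
fm()"
```

```text
t 23.5 p [0.6573 0.1359 0.0403] yaw 67.24648968346864 z [ 3.e-04  3.e-04 -1.e+00] gap 0.015021247210201517 F [1.04 0.8  1.42]
to go [ 0.53 -0.18  0.09]
u2,u1,z [ 1.53 -0.21  0.81] [0.48 0.32 0.54]
```

Request:
carry_out(
  dp=[
    [0,0,0],
    [0,0,0],
    [0,0,0],
    [0,0,0],
    [0,0,0],
  ],
  delta_rot=[
    [0,0,0],
    [0,0,0],
    [0,0,0],
    [0,0,0],
    [0,0,0],
  ],
  grip=[0.3,0.4,0.4,0.4,0.4],
)

```text
clock: 24.3
position: [0.6572, 0.1356, 0.0401]
tool_rot: [0.0, 0.833, 0.554, -0.0]
ft_force: [-0.2, -0.3, 0.1]
finger_gap: 0.0345
```

Request:
carry_out(
  dp=[
    [0,0,-8],
    [0,0,-15],
    [0,0,-25],
    [0,0,-35],
    [0,0,-40],
    [0,0,0],
    [0,0,0],
  ],
  delta_rot=[
    [0,0,0],
    [0,0,0],
    [0,0,0],
    [0,0,0],
    [0,0,0],
    [0,0,0],
    [0,0,0],
  ],
  grip=[0.4,0.4,0.4,0.4,0.4,0,0],
)

```text
clock: 25.0
position: [0.658, 0.1361, 0.1658]
tool_rot: [0.001, 0.833, 0.554, 0.002]
ft_force: [-0.8, 0.7, 0.2]
finger_gap: 0.0057
```

```bash
python3 -c "
from h import *
st([.636,.0858,.06])
c=cam('scene');cv2.imwrite('pics/p11.png',cv2.resize(c['img'][250:350,220:340,::-1],None,fx=6,fy=6,interpolation=cv2.INTER_CUBIC))
cv2.imwrite('pics/p11raw.png',c['img'][:,:,::-1])
A=np.array([.636,.0858]);u2=np.array([.3885,.9215]);u1=np.array([.9215,-.3885])
for x,y,z in((-41,8,50),(-41,-8,50),(-15,8,50),(-15,-8,50),(-41,15,9),(-41,-15,9),(-41,15,0),(-41,-15,0)):
  p=A+u2*(27-x)/1000+u1*(-y)/1000;a=proj(c,[*p,.012+z/1000]);print((x,y,z),np.round(((a[0]-220+.5)*6,(a[1]-250+.5)*6)))
"
```

```text
t 25.0 p [0.658  0.1361 0.1658] yaw 67.23723618505682 z [ 3.8e-03  8.0e-04 -1.0e+00] gap 0.005681958272229746 F [-0.84  0.71  0.16]
to go [-55.07  -1.14 105.69]
(-41, 8, 50) [330. 506.]
(-41, -8, 50) [277. 514.]
(-15, 8, 50) [316. 442.]
(-15, -8, 50) [263. 450.]
(-41, 15, 9) [357. 594.]
(-41, -15, 9) [259. 609.]
(-41, 15, 0) [358. 613.]
(-41, -15, 0) [260. 628.]
```

View pics/p11.png

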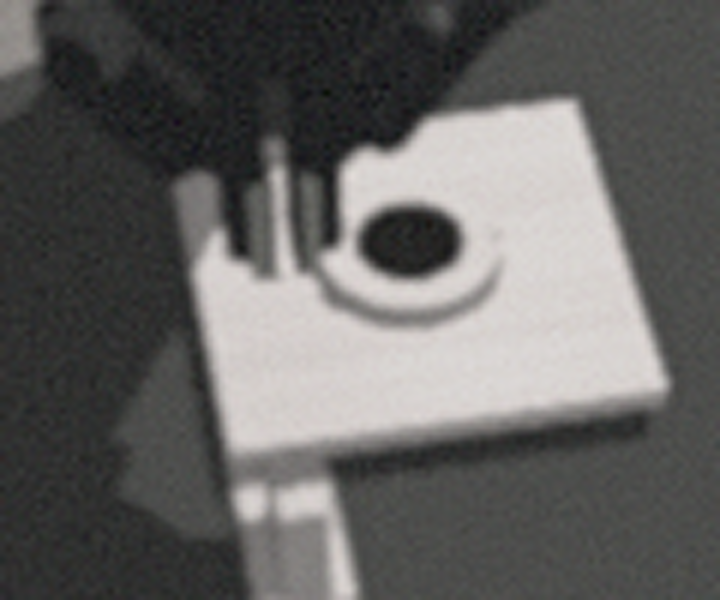

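```bash
python3 -c "
from h import *
im=cv2.imread('pics/p11raw.png')
cv2.imwrite('pics/p12.png',cv2.resize(im[310:370,230:300],None,fx=10,fy=10,interpolation=cv2.INTER_CUBIC))
"
```

```text
(no output)
```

View pics/p12.png

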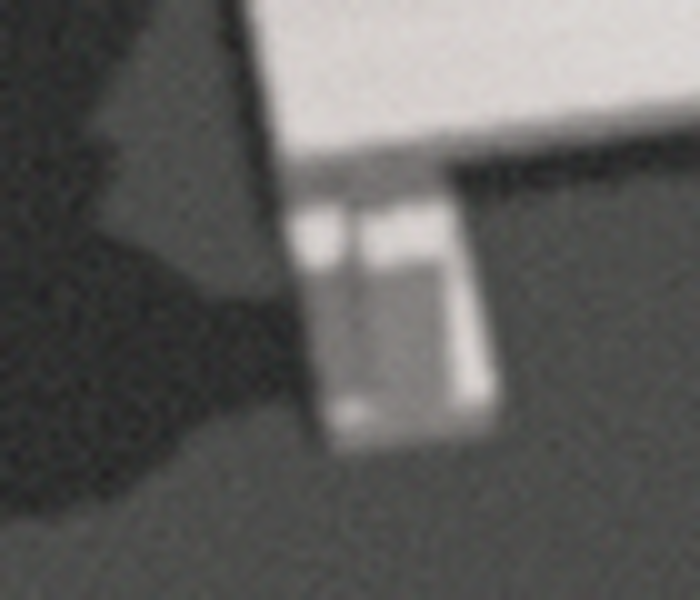

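Request:
carry_out(
  dp=[
    [-20,0,0],
    [-20,-0.6,20],
    [-15,-0.6,30],
    [0,0,30],
    [0,0,23],
    [0,0,0],
    [0,0,0],
    [0,0,0],
  ],
  delta_rot=[
    [0,0,0],
    [0,0,0],
    [0,0,0],
    [0,0,0],
    [0,0,0],
    [0,0,0],
    [0,0,0],
    [0,0,0],
  ],
  grip=[0,0,0,0,0,0,0,0],
)

```text
clock: 25.85
position: [0.6355, 0.086, 0.0613]
tool_rot: [0.0, 0.833, 0.554, 0.001]
ft_force: [0.2, 0.2, 0.3]
finger_gap: -0.0001
```

```bash
python3 -c "
from h import *
st([.636,.0858,.0472])
c=cam('scene');cv2.imwrite('pics/p13.png',cv2.resize(c['img'][250:370,220:340,::-1],None,fx=5,fy=5,interpolation=cv2.INTER_CUBIC))
"
```

```text
t 25.85 p [0.6355 0.086  0.0613] yaw 67.25618608112826 z [ 1.4e-03  5.0e-04 -1.0e+00] gap -8.682953759037211e-05 F [0.2  0.16 0.29]
to go [1.000e-02 5.000e-01 1.412e+01]
```

View pics/p13.png

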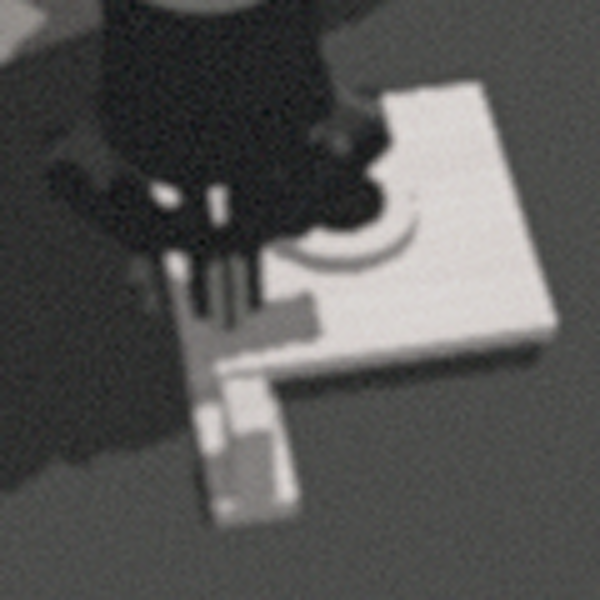

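Request:
carry_out(
  dp=[
    [0,0,6],
    [0,0,5],
    [0,0,2],
    [0,0,1],
    [0,0,0],
    [0,0,0],
  ],
  delta_rot=[
    [0,0,0],
    [0,0,0],
    [0,0,0],
    [0,0,0],
    [0,0,0],
    [0,0,0],
  ],
  grip=[0,0,0,0,0,0],
)

```text
clock: 26.5
position: [0.6347, 0.0854, 0.0469]
tool_rot: [0.0, 0.833, 0.554, -0.0]
ft_force: [-3.4, -0.9, 6.6]
finger_gap: 0.0001
```

Request:
carry_out(
  dp=[
    [0,0,0.5],
    [0,0,0],
    [0,0,0],
  ],
  delta_rot=[
    [0,0,0],
    [0,0,0],
    [0,0,0],
  ],
  grip=[0,0,0],
)

```text
clock: 26.8
position: [0.6347, 0.0854, 0.0468]
tool_rot: [0.0, 0.833, 0.554, -0.0]
ft_force: [-3.1, -0.9, 10.2]
finger_gap: -0.0002
```

Request:
carry_out(
  dp=[
    [0,0,0.5],
    [0,0,0],
    [0,0,0],
  ],
  delta_rot=[
    [0,0,0],
    [0,0,0],
    [0,0,0],
  ],
  grip=[0,0,0],
)

```text
clock: 27.1
position: [0.6348, 0.0854, 0.0467]
tool_rot: [0.0, 0.833, 0.554, 0.0]
ft_force: [-4.3, -0.9, 13.7]
finger_gap: -0.0001
```

Request:
carry_out(
  dp=[
    [0,0,0],
    [0,0,-2],
    [0,0,-6],
    [0,0,-20],
    [0,0,-40],
    [0,0,-40],
    [0,0,-40],
    [40,0,0],
    [40,0,0],
    [40,0,0],
    [0,0,0],
    [0,0,0],
  ],
  delta_rot=[
    [0,0,0],
    [0,0,0],
    [0,0,0],
    [0,0,0],
    [0,0,0],
    [0,0,0],
    [0,0,0],
    [0,0,0],
    [0,0,0],
    [0,0,0],
    [0,0,0],
    [0,0,0],
  ],
  grip=[0,0,0,0,0,0,0,0,0,0,0,0],
)

```text
clock: 28.3
position: [0.6809, 0.1976, 0.1926]
tool_rot: [-0.0, 0.832, 0.555, -0.0]
ft_force: [0.1, -0.6, 0.2]
finger_gap: 0.0
```

```bash
python3 -c "
from h import *
st()
c=cam('scene','p14.png')
t=cam('top','p14t.png')
"
```

```text
t 28.3 p [0.6809 0.1976 0.1926] yaw 67.37623651534157 z [-1.e-03  2.e-04 -1.e+00] gap 3.097509862618242e-05 F [ 0.06 -0.65  0.23]
```

View pics/p14.png

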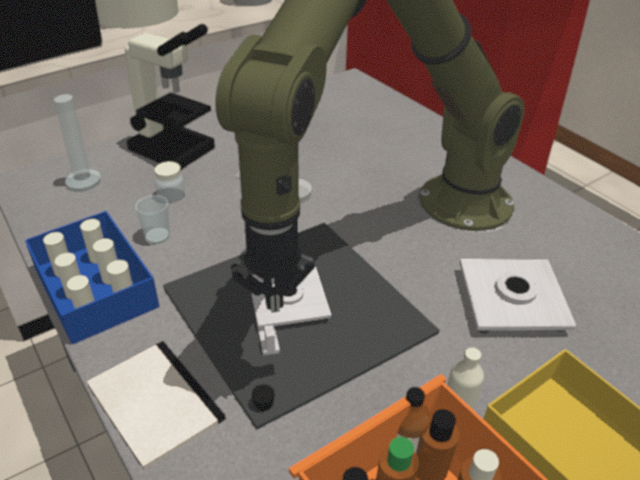

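View pics/p14t.png

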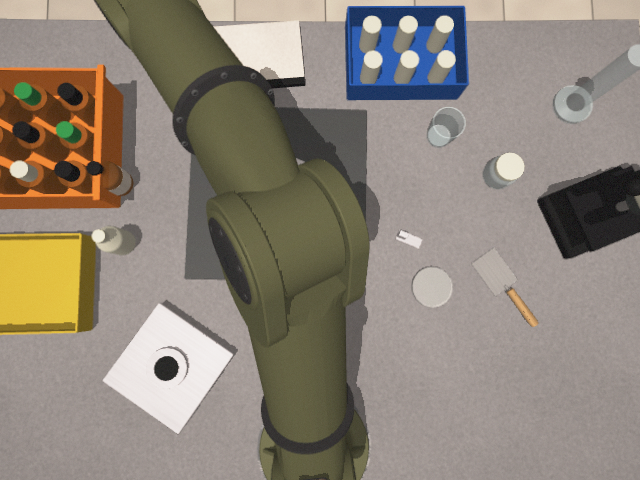

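Request:
carry_out(
  dp=[
    [-41,7.4,-5],
    [-41,7.4,-5],
    [-41,7.4,-5],
    [-41,7.4,-5],
    [-41,7.4,0],
    [-41,7.4,0],
    [-41,7.4,0],
    [-41,7.4,0],
    [-41,7.4,0],
    [-41,7.4,0],
    [-41,7.4,0],
    [0,0,0],
  ],
  delta_rot=[
    [0,0,0],
    [0,0,0],
    [0,0,0],
    [0,0,0],
    [0,0,0],
    [0,0,0],
    [0,0,0],
    [0,0,0],
    [0,0,0],
    [0,0,0],
    [0,0,0],
    [0,0,0],
  ],
  grip=[0,0,0,0,0,0,0,0,0,0,0,0],
)

```text
clock: 29.6
position: [0.5779, -0.2614, 0.2128]
tool_rot: [0.001, 0.836, 0.548, -0.003]
ft_force: [-0.0, -0.8, -0.1]
finger_gap: -0.0
```

```bash
python3 -c "
from h import *
st()
c=cam('scene')
t=cam('top')
A=np.array([.5635,.0558])+np.array([.0720,.0293]);u2=np.array([.3885,.9215]);u1=np.array([.9215,-.3885])
g=t['img'][:,:,::-1].copy()
print('stand scene',plate(c,(240,258,335,322),.036,.07,170))
ox,oy=225,130;a=cv2.resize(g[oy:oy+110,ox:ox+110],None,fx=5.4,fy=5.4,interpolation=cv2.INTER_CUBIC)
def S(x,y,z): return [*(A+u2*(27-x)/1000-u1*y/1000),.012+z/1000]
for L in([(-41,8,50),(-41,-8,50),(-15,-8,50),(-15,8,50)],[(-41,15,9),(-41,-15,9)],[(-41,15,0),(-41,-15,0)]):
  q=[proj(t,S(*p)) for p in L]; q=np.array([((x-ox+.5)*5.4,(y-oy+.5)*5.4) for x,y in q]).astype(np.int32)
  cv2.polylines(a,[q],len(q)>2,(0,0,255),1)
cv2.imwrite('pics/p15t.png',a)
ox,oy=230,255;g=c['img'][:,:,::-1].copy();a=cv2.resize(g[oy:oy+110,ox:ox+110],None,fx=5.4,fy=5.4,interpolation=cv2.INTER_CUBIC);cv2.imwrite('pics/p15s.png',a)
for n in('stopper','dish','beaker','jar','spatula','white_bottle','amber_bottle'):
  print(n,[(np.round(d['extent']).tolist(),round(d['confidence'],2)) for d in manip.spot_in('top',n)][:2])
"
```

```text
t 29.6 p [ 0.5779 -0.2614  0.2128] yaw 66.5110908453446 z [-0.0026 -0.0053 -1.    ] gap -1.4873491923965912e-05 F [-0.   -0.77 -0.1 ]
stand scene (565.7394409179688, 58.65122604370117, 138.26107788085938, 136.91970825195312, 67.06815338134766)
stopper [([195.0, 104.0, 213.0, 124.0], 0.54)]
dish [([410.0, 267.0, 455.0, 308.0], 0.68), ([244.0, 147.0, 322.0, 225.0], 0.51)]
beaker [([429.0, 106.0, 452.0, 146.0], 0.57), ([485.0, 157.0, 503.0, 190.0], 0.47)]
jar [([484.0, 156.0, 504.0, 190.0], 0.9), ([243.0, 147.0, 324.0, 228.0], 0.17)]
spatula [([474.0, 249.0, 510.0, 291.0], 0.68), ([483.0, 160.0, 503.0, 189.0], 0.4)]
white_bottle [([93.0, 230.0, 137.0, 258.0], 0.64)]
amber_bottle [([84.0, 159.0, 133.0, 195.0], 0.73), ([484.0, 158.0, 502.0, 190.0], 0.7)]
```

View pics/p15t.png

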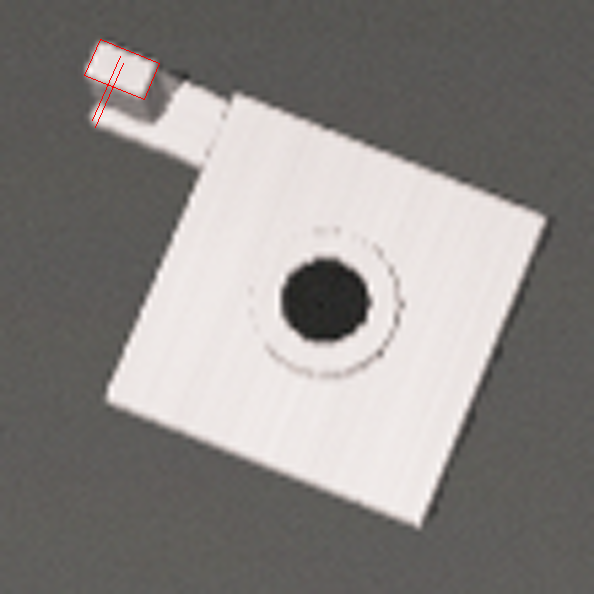

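View pics/p15s.png

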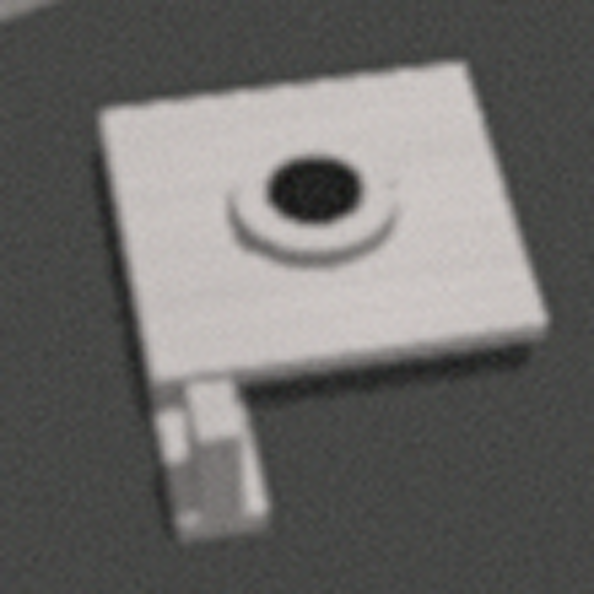

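```bash
python3 -c "
from h import *
o=st();print(np.abs(o['qvel']).max())
print(manip.hand_in())
"
```

```text
t 30.05 p [ 0.5822 -0.2502  0.2133] yaw 67.33364749784353 z [ 2.e-04  1.e-04 -1.e+00] gap 0.0002674353762611297 F [-0.22  0.42  0.51]
0.004395051138368958
the job is handed in; nothing more can be done
None
```

The stand no longer rocks: the larger wedge is under its short foot, and I handed the job in at 30 s of the 72 s. No verdict came back.

- **Finding the corner:** I pressed all four corners. Three were solid, giving about 10 N for 1 mm of commanded press. The far-left corner, near (0.636, 0.086) m, dipped about 3.5 mm under roughly 2.5–4 N, and I let it come back up.
- **Placing the wedge:** I slid it in thin end first along the slab. I stopped when the push-back force had climbed from about 0.2 to 1.5 N, close to where the foot should just touch. Then I let go of it.
- **Proof press:** The same corner then took about 14 N with the fingertip at 46.7 mm, against about 47.0 mm at the solid corners, so it no longer dips. I didn't measure how much of that the wedge itself carried.

**Last checks:**
- **Wedge:** the top picture shows it within about 1 mm of its planned place, lying flat.
- **Stand:** the scene picture shows it moved about 0.2 mm from the start, and it looks level.
- **Bystanders:** all are where they were, as far as they show; the arm hid parts of the beaker, jar and spatula in the last top picture.
- **Robot:** it was still and touching nothing.

The two cameras disagreed by about 2–3 mm on the stand's absolute position, which is roughly the calibration limit. The wedge and stand agreed with each other to about 1 mm in both.

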